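# Snap-mount a toroidal choke on a power-supply chassis

## Robot

A 6-joint arm with a two-finger parallel gripper is mounted at the origin on a cart in front of the work surface, level with it; the furniture and walls round the work are solid. World frame = base frame: x ahead of the robot, y to its left, z up, the work surface at z = 0. Lengths are in m, angles in rad, forces in N, time in s.
With the tool pointing down it reaches from about 0.25 to 0.775 m from the base axis. Payload 4 kg.
Tool frame: the origin (TCP) lies at the very end of the fingers, on their centre line; the grasp point (between the pads) lies 19 mm behind it; z points along the fingers, y is the line along which they close (so a half turn about z gives the same grasp; the last joint's range is limited). The gripper opens to 94 mm and grips with 3 to 60 N. Pads are 16 mm wide; open, the fingers measure 119 mm over their backs; the gripper's body (75 mm by 177 mm) begins 78 mm behind the grasp point.
Start: joints at [1.163, 0.087, 1.371, -0, 1.684, -0.103], TCP at [0.165, 0.525, 0.206] pointing down, gripper open.
Joint ranges: [-3.1, 3.1], [-0.76, 2.03], [0.27, 2.55], [-1.08, 4.22], [0.17, 2.65], [-2.57, 2.57]. Speed limits (rad/s): [2.79, 2.79, 3.14, 3.14, 3.14, 3.14].

## Interface

Orientations are given as a unit quaternion [w, x, y, z].
In Python, from plant import status, vision, job, models gives the robot as it stands.
- The arm moves only by the tool move_arm, never from a script. Its argument "motion" is a list of rows, each a list of 6 numbers: the shift along the world's x, y, z scaled (see below), then the turn, a rotation vector about the world's x, y, z scaled (see below). In form: [[tx, ty, tz, wx, wy, wz], ...]. A call has 1 to 20 rows; each row shifts and turns the commanded pose from where the row before left it; what a row does not reach is not made up. The controller multiplies each number of a shift by 0.05 m and each number of a turn by 0.1 rad. A row lasts 1/8 s, in which the tool goes at most 62.5 mm and 10.7 degrees, less where a joint would pass 70% of its speed; a pose out of reach is approached as far as the arm can. A call with a number of a shift or a turn outside -1 to 1 is refused whole. A call with a gripper value outside its range is refused whole. "claw" is the opening, from 0 (shut) to 1 (fully open), set as the call begins (left out, the last holds). The fingers move at their own pace and stop on an object; "squeeze" is the grip in N (left out, the last holds). Time passes only in rows, so rows that do not move let the fingers close. It gives the time, the measured TCP pose, the force, the opening and the grip force at its end, in the units of the state.
- status.get_obs(): the state, without advancing time (a new reading comes with each control period).
- vision.grab_frame(name): name is "scene" or "top" or "wrist"; returns a dict with "image" (400x640x3 uint8, red, green, blue), "depth" (400x640 float32, m along the optical axis (not along the pixel's ray), 0 where there is no reading), "fx", "fy", "cx", "cy" (pixels), "T" (4x4, takes a point from camera to world coordinates); the wrist camera has in their place "hand_eye" (4x4, takes a point from camera to tool coordinates, whose origin is the TCP and whose axes are the flange's). Camera axes: x right, y down, z forward; pixel columns grow to the right and rows downward; lengths in m; the calibration is good to about 2 mm. A picture is of the moment at which its call begins: read the wrist's pose just before it.
- job.finish_job(): hands the job in; it is judged then, once.
Trained networks look in a picture, given as the dict that the camera call returned (one of the last four; its "shot" number tells which), for a name from the list of things; names that differ only in an ending like _2 or _b are one class to them, and where a whole thing is asked for, a point or a joint stands for the part that bears it (a point fixed in the world has none). Each returns a list of dicts, best first, with "conf" (0 to 1); they miss things now and then, are a little off and sometimes report something else, mostly with a low value. They report only what shows in the picture. A call takes as long as a camera call. They do not tell look-alikes from the thing itself.
- models.trace(picture, thing): "region" (400x640 bool, what is visible of it) and "at" ([row, column] in pixels, amid what is visible of it).
The state is a dict: "time_s": time; "joint_pos": joint angles; "joint_velocities": joint speeds; "tau": joint torques, N m; "eef_pos": TCP position; "tcp_rot": TCP orientation; "force": force on the tool from outside, world axes, zero at the start; "torque": the same for the moment, N m; "finger_gap": finger opening in m; "finger_force": force on a finger pad.
Only numpy, scipy, OpenCV 4.12 (cv2) and the standard library are available. Lean on these libraries where they do the work, as an engineer would, in place of code of your own. Each camera call takes 0.05 s, during which the arm holds its last target. There are 200 camera calls.

## Task

Mount the copper-wound choke on the white snap pillar of the open chassis: thread the black rubber pad down the pillar first, then the choke, then the steel clamp plate, pressing each one past the sprung barbs until it is fully home before the next goes on, so that the plate ends up clamped flat under the barbs. Do not knock the circuit board or disturb the other things on the bench.

Things in the scene. Friction and masses are not known exactly. Their poses are not given: they have to be found in the camera images.
- pad: black rubber ring, outside diameter 60 mm (59 to 61), bore 20.4 mm, 5 mm thick, lying flat on the bench; origin in the middle of the underside, z up; may be turned over (both faces alike); about 25 g
- choke: toroidal choke, a ring closely wound with copper wire over a yellow core, outside diameter 60 mm (59 to 61), bore 20.4 mm, 26 mm high, lying flat on the bench; origin in the middle of the underside, z up; about 250 g
- plate: round steel clamp plate with a black rubber face underneath, outside diameter 50 mm (49 to 51), bore 20.4 mm, 6 mm thick in all, lying flat on the bench, steel side up as it must be mounted; origin in the middle of the underside, z up; about 60 g
- chassis: open aluminium power-supply chassis, fixed to the bench, 220 mm (its x) by 190 mm (its y); origin in the middle of its underside, z up; floor top at z = 8 mm; front and side lips reach z = 22 mm, the rear panel (at +x) 55 mm; a terminal strip 13 mm high stands at x = -93 mm. On both sides of the pillar (+y and -y) the floor is free out to the lips at y = +-92 mm, for fingers that close along y
- pillar_foot (a point): point on the chassis floor on the axis of the cream-white nylon snap pillar (chassis x = -12, y = 0, z = 8 mm); axes as the chassis. The pillar is 18 mm in diameter, its top 55 mm above the floor. Undersides of the rings when fully home, above this point: pad 0, choke 5 mm, plate 31 mm (its top then at 37 mm, just under the barbs)
- pillar_barbs (a point): point on the pillar axis 40 mm above the floor, level with the tips of four sprung barbs at 45 degrees to the chassis axes. They stick out to a radius of 13 mm here and slope in to 6 mm at the pillar's top, 15 mm higher. A ring let down on the pillar rests on these slopes, underside about 6 mm above this point; 5 to 15 N straight down, even on both sides, spring it past, then it drops freely
- supply_board: green circuit board fixed in the rear part of the chassis with two dark capacitors (22 mm in diameter, tops 52 mm above the bench) and a heat sink; same origin and axes as the chassis; nothing of it lies nearer to the pillar axis than 46 mm (board edge, x = +34 mm) and the capacitors stand at x = 50 mm, y = +-12.5 mm; fragile
- synth_stack: fixed equipment on the bench between the chassis and the rings: a flat instrument with a clear case, 218 mm (x) by 262 mm (y) and 77 mm high with its knobs; origin in the middle of the underside
- flux_jar: bystander: white jar with a red lid, 42 mm in diameter, 32 mm high; origin in the middle of the underside
- copper_tape: bystander: small roll of copper tape, 34 mm in diameter, 12 mm high; origin in the middle of the underside; not part of the job
- tape_roll: bystander: roll of black tape, 58 mm in diameter, 19 mm high; origin in the middle of the underside; not part of the job
- solder_spool: bystander: green reel of solder wire standing upright, 58 mm in diameter, 74 mm high; origin in the middle of the underside
- driver_yellow: bystander: yellow screwdriver lying on the bench, 153 mm long along its y, 20 mm thick; origin in the middle of the underside
Not all that is in view belongs to the job. What is shaped like the plate but red, turquoise or yellow is not meant.

How it is judged:
On the way, in this order (a step that is already met when the one before it is completed fails the run):
1. the rubber pad is on the pillar, flat on the chassis floor (z of pad in the frame of pillar_foot between -0.002 and 0.0025 m and horizontal distance between pad and pillar_foot below 0.004 m and angle between pad's own z axis and vertical below 0.08 rad), for 0.2 s.
2. the choke is on the pillar, flat on the pad (all of step 1 and z of choke in the frame of pillar_foot between 0.003 and 0.0078 m and horizontal distance between choke and pillar_foot below 0.004 m and angle between choke's own z axis and vertical below 0.08 rad), for 0.2 s.
3. the clamp plate is on the pillar, below the barbs, flat on the choke (all of step 2 and z of plate in the frame of pillar_foot between 0.029 and 0.0338 m and horizontal distance between plate and pillar_foot below 0.004 m and angle between plate's own z axis and vertical below 0.08 rad), for 0.2 s.
At the end, for the whole second after the job is handed in: Pad, choke and plate are threaded on the pillar in this order from below and at rest: each within 4 mm of the pillar axis, tilted by less than 0.08 rad, and with its underside no more than 2.8 mm above its home height over the chassis floor (pad 0, choke 5 mm, plate 31 mm) (all of step 3 and linear speed of each of pad, choke, plate below 0.02 m/s); the robot touches nothing.
It fails at once if another thing on the bench is moved by more than 25 mm (distance of any of flux_jar, copper_tape, tape_roll, solder_spool, driver_yellow from where it was at the start of the episode above 0.025 m).
It fails at once if the circuit board or its parts are hit with more than 12 N (contact force between supply_board and anything else above 12 N).
It also fails if it takes over 72 s, if anything falls off the work surface, if the arm or the gripper's body presses on something with over 40 N, if the wrist force passes 120 N, or if a joint passes its speed limit or range.

## Working session

There is one attempt and no reset: what is moved stays moved. The work goes in short steps, Python scripts to look and compute and a tool call to move; the robot and the scene stay as the last step left them, time stands still between calls to the robot, and variables do not carry over. Pictures are saved under pics/ and viewed, at most 11 in all, crops included, and the job is handed in when it is done.

Besides the shell and the picture viewer there is one more tool, called after "Emit:" as a command line: name --pt "numbers of a row" for each row, then --argument value for the rest. move_arm: Moves the arm, as the interface text tells. Shifts and turns lie within -1 to 1; 1 stands for 0.05 m of shift or 0.1 rad of turn. Its arguments: {"type":"object","properties":{"motion":{"type":"array","items":{"type":"array","items":{"type":"number","minimum":-1,"maximum":1}}},"claw":{"type":"number"},"squeeze":{"type":"number"}},"required":["motion"]}

```bash
mkdir -p pics
cat > h.py <<'E'
import numpy as np,cv2
from plant import status,vision,job,models
def save(f,n,crop=None,s=1):
    im=f["image"][:,:,::-1]
    if crop: r0,r1,c0,c1=crop; im=im[r0:r1,c0:c1]
    cv2.imwrite("pics/"+n,cv2.resize(im,None,fx=s,fy=s,interpolation=cv2.INTER_CUBIC))
def cloud(f):
    d=f["depth"];v,u=np.mgrid[:400,:640]
    P=np.stack([(u-f["cx"])/f["fx"]*d,(v-f["cy"])/f["fy"]*d,d],-1)
    T=f["T"]; return P@T[:3,:3].T+T[:3,3]
E
python3 - <<'E'
from h import *
o=status.get_obs();print(o)
for n in("top","scene"):
    f=vision.grab_frame(n);save(f,n+"0.png");C=cloud(f)
    print(n,f["T"].round(3).tolist(),f["fx"])
    for t in("pad","choke","plate","chassis","pillar_barbs","supply_board","synth_stack","flux_jar","copper_tape","tape_roll","solder_spool","driver_yellow"):
        for r in models.trace(f,t)[:4]:
            m=r["region"]&(f["depth"]>0);p=C[m]
            if len(p): print(t,round(r["conf"],2),np.round(r["at"]),m.sum(),np.percentile(p,2,0).round(3),np.percentile(p,98,0).round(3),np.median(p,0).round(3))
E
```

```text
{'time_s': 0.0, 'joint_pos': array([ 1.16288706e+00,  8.79442399e-02,  1.37223249e+00, -8.01637735e-06,
        1.68359960e+00, -1.03083771e-01]), 'joint_velocities': array([-0.00079288,  0.00127236, -0.00032452, -0.00080589,  0.0018299 ,
        0.0005089 ]), 'tau': array([ 1.44243735e-03, -3.40201557e+01, -3.02417886e+01,  7.16631766e-02,
        3.33473738e-02, -1.84808591e-04]), 'eef_pos': array([0.1648509 , 0.5241421 , 0.20432111]), 'tcp_rot': array([-2.72082515e-04,  1.51823704e-01,  9.88406986e-01, -1.05740416e-03]), 'force': array([ 0.33707193,  0.05574779, -0.39577857]), 'torque': array([ 0.01910844,  0.01455526, -0.01980013]), 'finger_force': 0.0, 'finger_gap': 0.09368523467453482}
top [[0.023, -0.991, 0.133, 0.389], [-1.0, -0.022, 0.003, 0.167], [-0.0, -0.133, -0.991, 1.377], [0.0, 0.0, 0.0, 1.0]] 398.8772403687878
pad 0.72 [167. 388.] 192 [ 0.653 -0.073 -0.004] [ 0.706 -0.021  0.009] [ 0.679 -0.048  0.003]
choke 0.49 [203. 279.] 204 [0.517 0.317 0.   ] [0.57  0.368 0.029] [0.543 0.342 0.023]
plate 0.55 [231. 192.] 136 [ 0.418  0.6   -0.002] [0.459 0.641 0.011] [0.438 0.62
[... 1855 characters left out ...]
0.605 -0.395  0.029]
supply_board 0.91 [135. 396.] 311 [ 0.552 -0.468  0.011] [ 0.634 -0.329  0.053] [ 0.586 -0.389  0.026]
supply_board 0.34 [249. 309.] 109 [ 0.474  0.291 -0.003] [0.513 0.335 0.015] [0.49  0.315 0.009]
flux_jar 0.56 [225. 329.] 105 [0.463 0.189 0.005] [0.513 0.246 0.064] [0.494 0.211 0.031]
copper_tape 0.51 [249. 315.] 96 [ 0.474  0.303 -0.003] [0.506 0.335 0.015] [0.49  0.318 0.009]
tape_roll 0.66 [156. 351.] 87 [ 0.652 -0.204 -0.001] [ 0.691 -0.15   0.021] [ 0.672 -0.183  0.014]
tape_roll 0.52 [250. 314.] 88 [ 0.475  0.303 -0.003] [0.506 0.335 0.014] [0.492 0.318 0.01 ]
driver_yellow 0.49 [146. 340.] 76 [ 0.734 -0.28  -0.005] [ 0.763 -0.166  0.019] [ 0.741 -0.199  0.012]
```

View pics/top0.png

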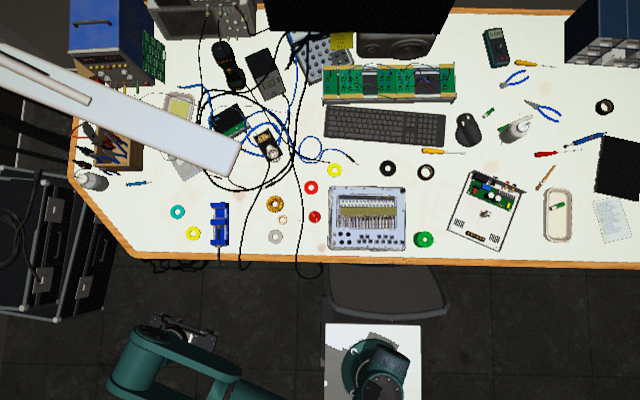

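Run:
```python
from h import *
f=vision.grab_frame("scene");save(f,"scene_crop.png",(140,400,170,430),3);
im=f["image"]
a=f["image"][135:345,205:425]
t=vision.grab_frame("top")["image"]
b=np.hstack([cv2.resize(t[215:250,175:210],(266,266)),cv2.resize(t[185:250,255:320],(266,266)),cv2.resize(t[150:190,315:355],(266,266))])
c=np.hstack([cv2.resize(im[310:350,205:285],(532,266)),cv2.resize(im[235:285,290:340],(266,266))])
cv2.imwrite("pics/crops.png",np.vstack([b,c])[:,:,::-1])
```

```text
(no output)
```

View pics/crops.png

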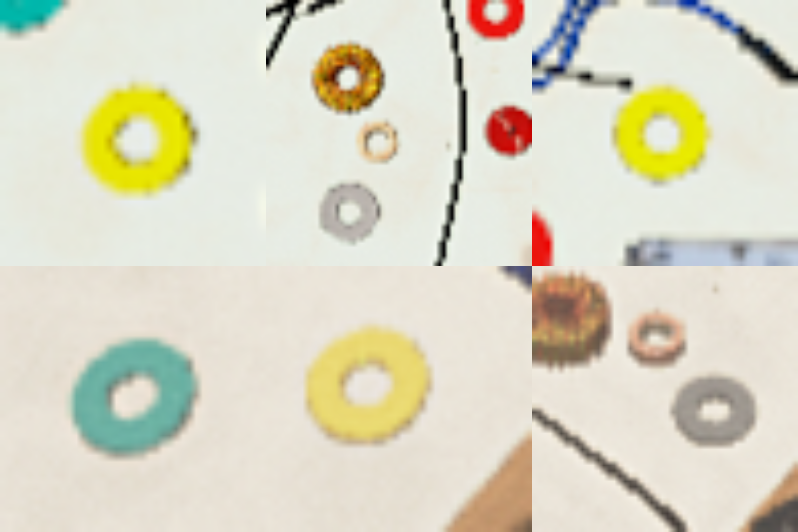

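The grey ring at (row 235, col 276) is the steel plate; the others of its shape are yellow (233,193) and (170,335), turquoise (211,177) and red (187,311). The choke is at (203,275) and the copper tape at (219,283). The pad is the thin 5 mm black ring at (168,388). The taller black ring at (172,426) is the tape roll. The crops confirm the plate and choke.

Run:
```python
from h import *
f=vision.grab_frame("top");C=cloud(f);ok=f["depth"]>0
r=models.trace(f,"chassis")[0]["region"]&ok
z=C[...,2]
p=C[r&(z<.03)][:,:2].astype(np.float32)
print(cv2.minAreaRect(p))
q=C[r&(z>.04)];print("tall",q.round(3).tolist()[:60])
pil=C[200:226,470:500]; m=pil[...,2]>.03;print("pillar?",pil[m].round(3).tolist())
# obstacles tall in workspace
m=ok&(z>.1)&(C[...,0]>.2)&(C[...,0]<.8)&(abs(C[...,1])<.75)
P=C[m]; k=np.round(P/.1).astype(int); u,c=np.unique(k,axis=0,return_counts=True)
print(np.c_[u,c][c>8].tolist())
w=vision.grab_frame("wrist");print(w["hand_eye"].round(4).tolist(),w["fx"])
save(f,"ch.png",(160,270,430,540),6)
```

```text
((0.5435531139373779, -0.38614967465400696), (0.20470045506954193, 0.2439264953136444), 67.23013305664062)
tall [[0.669, -0.334, 0.044], [0.668, -0.337, 0.046], [0.667, -0.338, 0.053], [0.666, -0.34, 0.057], [0.665, -0.344, 0.046], [0.664, -0.346, 0.05], [0.664, -0.347, 0.054], [0.664, -0.352, 0.05], [0.662, -0.339, 0.042], [0.662, -0.342, 0.042], [0.662, -0.345, 0.042], [0.663, -0.349, 0.041], [0.663, -0.352, 0.042], [0.662, -0.354, 0.046], [0.662, -0.357, 0.047], [0.661, -0.359, 0.051], [0.659, -0.338, 0.042], [0.658, -0.341, 0.045], [0.659, -0.344, 0.044], [0.658, -0.346, 0.049], [0.659, -0.352, 0.041], [0.659, -0.362, 0.042], [0.657, -0.361, 0.053], [0.657, -0.365, 0.053], [0.657, -0.367, 0.055], [0.656, -0.339, 0.041], [0.655, -0.34, 0.046], [0.656, -0.345, 0.042], [0.655, -0.347, 0.045], [0.656, -0.352, 0.041], [0.656, -0.355, 0.042], [0.656, -0.359, 0.042], [0.656, -0.362, 0.042], [0.656, -0.366, 0.041], [0.654, -0.365, 0.052], [0.655, -0.37, 0.048], [0.655, -0.373, 0.049], [0.654, -0.375, 0.052], [0.652, -0.338, 0.041], [0.652, -0.342, 0.04], [0.652, -0.345, 0.041], [0.652, -
[... 1684 characters left out ...]
.376, 0.063], [0.516, -0.366, 0.038], [0.516, -0.368, 0.041], [0.516, -0.372, 0.04], [0.516, -0.373, 0.046], [0.515, -0.374, 0.053], [0.515, -0.376, 0.056], [0.512, -0.375, 0.049], [0.513, -0.379, 0.048], [0.389, 0.167, 1.377], [0.389, 0.167, 1.377]]
[[2, 5, 4, 11], [2, 5, 5, 135], [2, 5, 6, 715], [2, 6, 3, 192], [5, 3, 6, 16], [5, 4, 6, 407], [6, 3, 6, 186], [6, 4, 6, 1270], [6, 4, 7, 650], [6, 5, 6, 13], [6, 5, 7, 2275], [6, 6, 7, 1446], [6, 7, 7, 252], [7, 5, 7, 172], [7, 6, 7, 1297], [7, 7, 7, 2146], [7, 7, 8, 150], [8, -5, 1, 34], [8, -5, 2, 19]]
[[0.0002, -0.9637, -0.267, 0.0768], [1.0, -0.0001, 0.0011, 0.0009], [-0.0011, -0.267, 0.9637, -0.18], [0.0, 0.0, 0.0, 1.0]] 312.85520133811127
```

View pics/ch.png

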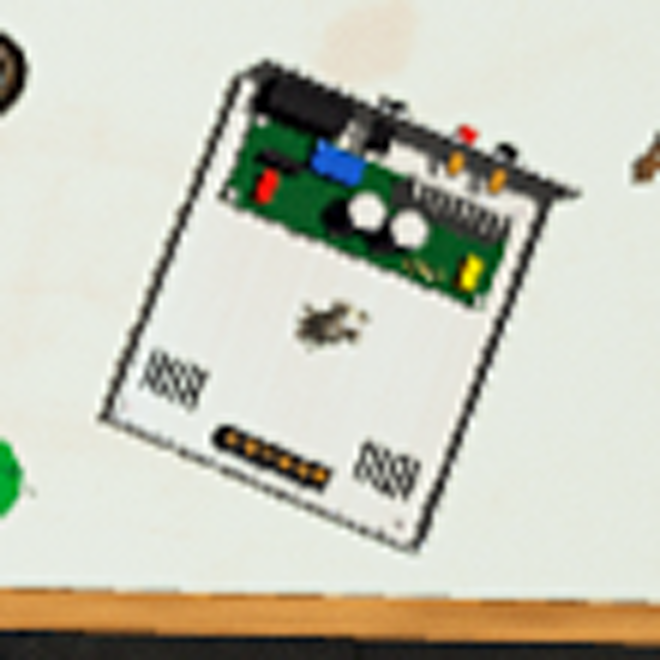

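Emit:
move_arm --pt "0.79 -0.88 0 0 0 -0.07" --pt "0.79 -0.88 0 0 0 -0.07" --pt "0.79 -0.88 0 0 0 -0.07" --pt "0.79 -0.88 0 0 0 -0.07" --pt "0.79 -0.88 0 0 0 -0.07" --pt "0.79 -0.88 0 0 0 -0.07" --pt "0.79 -0.88 0 0 0 -0.07" --pt "0.79 -0.88 0 0 0 -0.07" --pt "0.79 -0.88 0 0 0 -0.07" --pt "0.79 -0.88 -0.46 0 0 -0.07" --pt "0.79 -0.88 -0.46 0 0 -0.07" --pt "0.79 -0.88 -0.46 0 0 -0.07" --pt "0.79 -0.88 -0.46 0 0 -0.07" --pt "0 0 0 0 0 0" --pt "0 0 0 0 0 0" --claw 1 --squeeze 50

```text
time_s: 3.42
eef_pos: [0.676, -0.0445, 0.1146]
tcp_rot: [-0.0, 0.197, 0.98, 0.0]
force: [-0.7, 0.4, 0.7]
finger_gap: 0.0936
finger_force: 0.0
```

```bash
cat >> h.py <<'E'
from scipy.spatial.transform import Rotation as R
def pose(o):
    q=o["tcp_rot"];T=np.eye(4);T[:3,:3]=R.from_quat([q[1],q[2],q[3],q[0]]).as_matrix();T[:3,3]=o["eef_pos"];return T
def wrist():
    T=pose(status.get_obs());f=vision.grab_frame("wrist");f["T"]=T@f["hand_eye"];f["tcp"]=T;return f
def ray(f,uv,z):
    d=np.c_[(uv[:,0]-f["cx"])/f["fx"],(uv[:,1]-f["cy"])/f["fy"],np.ones(len(uv))]@f["T"][:3,:3].T
    o=f["T"][:3,3]; return o+d*((z-o[2])/d[:,2])[:,None]
def ring(f,mask,z):
    """outer circle of mask contour projected to plane z: centre, radius"""
    c=max(cv2.findContours(mask.astype(np.uint8),cv2.RETR_EXTERNAL,cv2.CHAIN_APPROX_NONE)[0],key=len)[:,0].astype(float)
    p=ray(f,c,z)[:,:2]; A=np.c_[2*p,np.ones(len(p))]
    s=np.linalg.lstsq(A,(p**2).sum(1),rcond=None)[0]; return s[:2],np.sqrt(s[2]+s[:2]@s[:2])
E
python3 - <<'E'
from h import *
f=wrist();save(f,"w1.png")
C=cloud(f)
for r in models.trace(f,"pad")[:3]:
    m=r["region"];p=C[m&(f["depth"]>0)]
    c,rad=ring(f,m,.005)
    tl=f["tcp"][:3,:3].T@(np.r_[c,.005]-f["tcp"][:3,3])
    print(r["conf"],r["at"],m.sum(),c.round(4),rad,tl.round(4),np.median(p,0).round(4))
E
```

```text
0.84 [191.7, 307.7] 2380 [ 0.6827 -0.0472] 0.028392550652019843 [-0.0073  0.      0.1096] [ 0.6817 -0.0467  0.0056]
```

View pics/w1.png

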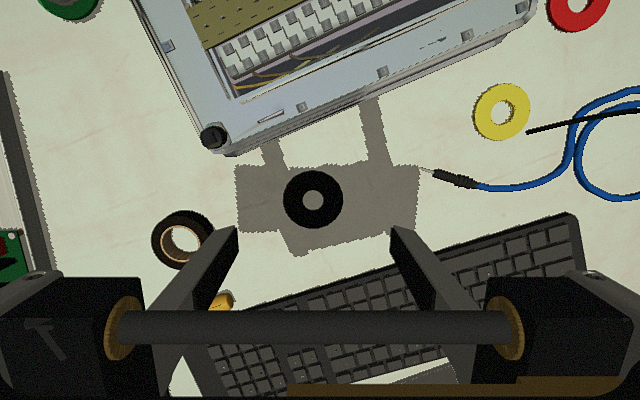

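Run:
```python
from h import *
f=wrist()
m=np.zeros((400,640),bool);sub=f["image"][160:245,270:360].max(2);print(np.percentile(sub,[5,20,50,80]))
m[160:245,270:360]=sub<75
n,l,s,ce=cv2.connectedComponentsWithStats(m.astype(np.uint8));k=1+np.argmax(s[1:,4]);m=l==k
c,rad=ring(f,m,.004)
print(s[k],c.round(4),rad,(f["tcp"][:3,:3].T@(np.r_[c,.004]-f["tcp"][:3,3])).round(4),f["tcp"][:3,3].round(4))
```

```text
[  0.  11. 111. 116.]
[ 282  169   60   59 2439] [ 0.6831 -0.0472] 0.028923070528753064 [-0.0074 -0.0009  0.1127] [ 0.6763 -0.0436  0.1167]
```

```bash
cat >> h.py <<'E'
def steady(n=5):
    """n frames at rest, returned with the averaged TCP pose"""
    ps=[];qs=[]
    for i in range(n):
        o=status.get_obs();ps.append(o["eef_pos"]);qs.append(o["tcp_rot"]*np.sign(o["tcp_rot"][2]));f=vision.grab_frame("wrist")
    q=np.mean(qs,0);T=pose(dict(tcp_rot=q/np.linalg.norm(q),eef_pos=np.mean(ps,0)))
    f["T"]=T@f["hand_eye"];f["tcp"]=T;print("tcp",T[:3,3].round(4),"std",np.std(ps,0).round(4),"yclose",np.arctan2(T[1,1],T[0,1]).round(4),"tilt",T[:2,2].round(4));return f
E
python3 - <<'E'
from h import *
f=steady(6)
m=np.zeros((400,640),bool);m[160:245,270:360]=f["image"][160:245,270:360].max(2)<75
l=cv2.connectedComponentsWithStats(m.astype(np.uint8));m=l[1]==1+np.argmax(l[2][1:,4])
c,rad=ring(f,m,.004);t=f["tcp"]
print(c.round(4),rad,(t[:3,:3].T@(np.r_[c,.004]-t[:3,3])).round(4))
E
```

```text
tcp [ 0.6763 -0.0436  0.1167] std [0.0001 0.0002 0.0004] yclose 1.1765 tilt [ 0.0025 -0.0002]
[ 0.6835 -0.0469] 0.02899316538116533 [-0.0077 -0.0004  0.1127]
```

Emit:
move_arm --pt "0.14 -0.07 -0.7 0 0 0" --pt "0 0 -0.8 0 0 0" --pt "0 0 -0.65 0 0 0" --pt "0 0 0 0 0 0" --pt "0 0 0 0 0 0"

```text
time_s: 4.5
eef_pos: [0.684, -0.0482, 0.009]
tcp_rot: [0.001, 0.197, 0.98, 0.0]
force: [-0.0, -0.1, -0.6]
finger_gap: 0.0943
finger_force: 0.0
```

Emit:
move_arm --pt "0 0 -0.14 0 0 0" --pt "0 0 0 0 0 0" --pt "0 0 0 0 0 0" --pt "0 0 0 0 0 0" --pt "0 0 0 0 0 0" --claw 0 --squeeze 45

```text
time_s: 5.12
eef_pos: [0.6834, -0.0483, 0.0008]
tcp_rot: [0.0, 0.197, 0.98, 0.0]
force: [-0.6, -0.2, -0.3]
finger_gap: 0.0579
finger_force: 44.9
```

Emit:
move_arm --pt "0 0 0.6 0 0 0" --pt "0 0 1 0 0 0" --pt "-0.1 -0.4 1 0 0 0" --pt "-0.3 -0.93 0.6 0 0 0" --pt "-0.32 -0.93 0 0 0 0" --pt "-0.32 -0.93 0 0 0 0" --pt "-0.32 -0.93 0 0 0 0" --pt "-0.32 -0.93 0 0 0 0" --pt "-0.32 -0.93 0 0 0 0" --pt "-0.28 -0.92 0 0 0 0" --pt "0 0 0 0 0 0" --pt "0 0 0 0 0 0"

```text
time_s: 6.62
eef_pos: [0.5693, -0.3927, 0.1601]
tcp_rot: [-0.0, 0.197, 0.98, 0.001]
force: [0.2, 0.4, -1.1]
finger_gap: 0.0578
finger_force: 45.1
```

Run:
```python
from h import *
f=steady(3);save(f,"w2.png");np.savez("w2.npz",**{k:f[k] for k in("image","depth","T","tcp","fx","fy","cx","cy")})
```

```text
tcp [ 0.5696 -0.3922  0.1603] std [0.0002 0.0004 0.0001] yclose 1.1759 tilt [0.0002 0.0009]
```

View pics/w2.png

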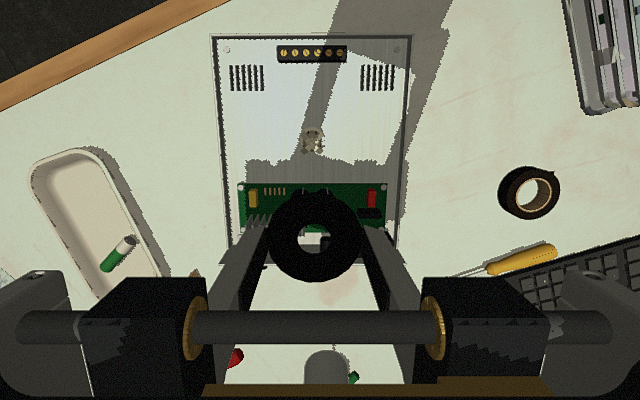

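Run:
```python
from h import *
f=dict(np.load("w2.npz"));C=cloud(f);t=f["tcp"]
tl=(C-t[:3,3])@t[:3,:3]
s=np.s_[115:170,290:340]
c,w,z=C[s].reshape(-1,3),tl[s].reshape(-1,3),C[s][...,2].ravel()
for lo,hi in((.02,.035),(.035,.045),(.045,.054),(.054,.07)):
    m=(z>lo)&(z<hi);print(lo,m.sum(),"world",c[m].mean(0).round(4),"tool mid",((w[m].max(0)+w[m].min(0))/2).round(4),"mean",w[m].mean(0).round(4),"span",np.ptp(w[m],axis=0).round(4))
# side lips and front lip in tool frame
zz=C[...,2]
m=(zz>.016)&(zz<.026);m[:30]=0;m[180:]=0
for n,a,b in(("L",205,230),("R",395,420)):
    k=m.copy();k[:,:a]=0;k[:,b:]=0;p=tl[k];print(n,len(p),"tool y fit",np.polyfit(p[:,0],p[:,1],1).round(4),p[:,1].min().round(4),p[:,1].max().round(4))
# held ring
g=f["image"].max(2)<60
k=np.zeros_like(g);k[188:284,266:362]=g[188:284,266:362]
d=tl[190:282,268:360];print("ring depth",np.median(d[np.abs(d[...,2])<.02],0).round(4))
import scipy.ndimage as nd
h=nd.label(~g[205:265,285:345])[0];lab=h[32,29] or h[35,25];hole=np.argwhere(h==lab);print("hole px",hole.mean(0)+[205,285],len(hole))
mm=np.zeros_like(g);mm[205:265,285:345]=h==lab
cc,r=ring(f,mm,t[2,3]);print((t[:3,:3].T@(np.r_[cc,t[2,3]]-t[:3,3])).round(4),r)
```

```text
0.02 14 world [ 0.518  -0.3715  0.0268] tool mid [ 0.0554 -0.0009  0.133 ] mean [ 0.0555 -0.0008  0.1335] span [0.0015 0.011  0.0141]
0.035 40 world [ 0.5232 -0.3729  0.0429] tool mid [ 0.0472 -0.0012  0.1191] mean [ 5.030e-02 -1.000e-04  1.174e-01] span [0.0178 0.017  0.0073]
0.045 129 world [ 0.5242 -0.3744  0.0502] tool mid [ 0.0475 -0.0011  0.1108] mean [ 0.0487 -0.0011  0.1101] span [0.0202 0.0203 0.009 ]
0.054 226 world [ 0.5253 -0.3745  0.0605] tool mid [ 0.0468 -0.0007  0.1011] mean [ 0.0477 -0.0007  0.0998] span [0.0173 0.0172 0.0104]
L 681 tool y fit [ 0.0297 -0.0956] -0.096 -0.0768
R 658 tool y fit [-0.029   0.0939] 0.0758 0.0942
ring depth [ 0.0028  0.0014 -0.0048]
hole px [238.69850187 310.83707865] 534
[-0.0007  0.     -0.    ] 0.008425876500235038
```

Run:
```python
from h import *
f=dict(np.load("w2.npz"));C=cloud(f);t=f["tcp"];tl=(C-t[:3,3])@t[:3,:3]
print(f["cx"],f["cy"],f["fy"])
m=(abs(tl[...,2]+.003)<.008)&(abs(tl[...,1])<.026)&(abs(tl[...,0])<.04)&(f["depth"]>0)
p=tl[m];print(len(p),p.min(0),p.max(0),np.median(p[:,2]))
# column profiles: outer far/near edges & hole edges along central columns
for c in range(300,326,6):
    r=np.where(m[:,c])[0];br=np.where(np.diff(r)>2)[0]
    e=[r[0]]+[x for b in br for x in(r[b],r[b+1])]+[r[-1]]
    q=ray(f,np.array([[c,x] for x in e],float),t[2,3]+.0042);print(c,e,((q-t[:3,3])@t[:3,:3])[:,:2].round(4).tolist())
# circle fit to outer boundary far side (top face edge)
E=[]
for c in range(285,342,2):
    r=np.where(m[:,c])[0]
    if len(r):E+= [[c,r[0]-.5],[c,r[-1]+.5]]
q=((ray(f,np.array(E,float),t[2,3]+.0042)-t[:3,3])@t[:3,:3])[:,:2]
for nm,k in(("all",q),("far",q[0::2]),("near",q[1::2])):
    s=np.linalg.lstsq(np.c_[2*k,np.ones(len(k))],(k**2).sum(1),rcond=None)[0];print(nm,s[:2].round(4),np.sqrt(s[2]+s[:2]@s[:2]).round(4))
```

```text
313.6659770531746 195.6624412155654 312.85520133811127
5707 [-0.0282337  -0.02596746 -0.00693408] [0.02988339 0.02599499 0.00078434] -0.004830842315848847
300 [np.int64(195), np.int64(229), np.int64(247), np.int64(279)] [[0.0286, -0.0068], [0.0075, -0.007], [-0.0043, -0.0072], [-0.0262, -0.0074]]
306 [np.int64(193), np.int64(224), np.int64(252), np.int64(281)] [[0.0298, -0.0033], [0.0106, -0.0034], [-0.0076, -0.0035], [-0.0276, -0.0037]]
312 [np.int64(192), np.int64(223), np.int64(253), np.int64(281)] [[0.0304, 0.0002], [0.0113, 0.0002], [-0.0083, 0.0001], [-0.0276, 0.0001]]
318 [np.int64(193), np.int64(223), np.int64(253), np.int64(281)] [[0.0298, 0.0037], [0.0113, 0.0038], [-0.0083, 0.0038], [-0.0276, 0.0039]]
324 [np.int64(194), np.int64(226), np.int64(250), np.int64(281)] [[0.0292, 0.0072], [0.0094, 0.0074], [-0.0063, 0.0075], [-0.0276, 0.0077]]
all [0.001 0.001] 0.0292
far [0.0025 0.0008] 0.0279
near [0.0002 0.0012] 0.0285
```

Emit:
move_arm --pt "-0.43 0.16 0 0 0 0" --pt "-0.43 0.16 -0.2 0 0 0" --pt "0 0 -0.8 0 0 0" --pt "0 0 -0.8 0 0 0" --pt "0 0 0 0 0 0" --pt "0 0 0 0 0 0" --pt "0 0 0 0 0 0"

```text
time_s: 7.65
eef_pos: [0.5277, -0.378, 0.0733]
tcp_rot: [0.002, 0.196, 0.981, -0.001]
force: [-0.3, 0.2, -0.1]
finger_gap: 0.0579
finger_force: 45.1
```

Run:
```python
from h import *
f=steady(3);save(f,"w3.png",(170,300,255,375),5)
```

```text
tcp [ 0.5275 -0.378   0.073 ] std [0.0002 0.     0.0003] yclose 1.1754 tilt [ 0.0034 -0.0028]
```

View pics/w3.png

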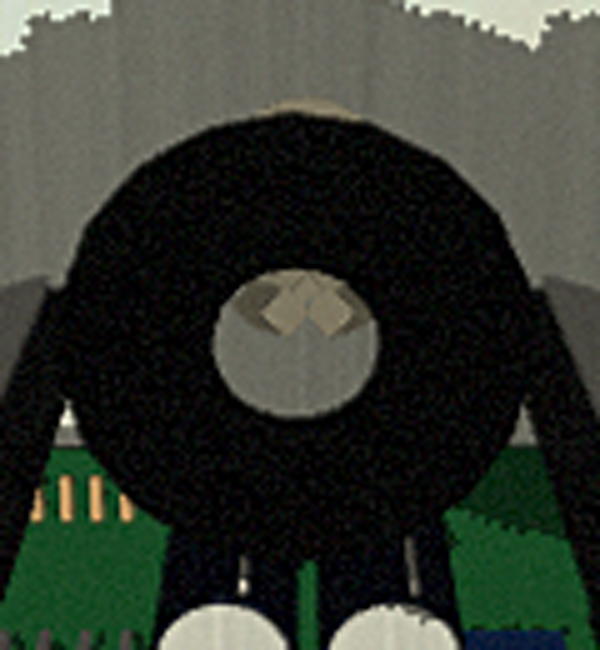

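Emit:
move_arm --pt "-0.025 0.045 0 0 0 0" --pt "0 0 0 0 0 0" --pt "0 0 -0.15 0 0 0" --pt "0 0 -0.15 0 0 0" --pt "0 0 0 0 0 0" --pt "0 0 0 0 0 0"

```text
time_s: 8.55
eef_pos: [0.5251, -0.375, 0.0553]
tcp_rot: [0.0, 0.197, 0.98, 0.0]
force: [-0.1, 1.2, 0.1]
finger_gap: 0.0573
finger_force: 45.2
```

Emit:
move_arm --pt "0 0 -0.08 0 0 0" --pt "0 0 -0.08 0 0 0" --pt "0 0 -0.08 0 0 0" --pt "0 0 0 0 0 0"

```text
time_s: 9.05
eef_pos: [0.5245, -0.3746, 0.0422]
tcp_rot: [-0.001, 0.197, 0.98, 0.0]
force: [1.4, -1.4, -0.8]
finger_gap: 0.0577
finger_force: 45.2
```

Emit:
move_arm --pt "0 0 -0.16 0 0 0" --pt "0 0 -0.16 0 0 0" --pt "0 0 -0.16 0 0 0" --pt "0 0 -0.14 0 0 0" --pt "0 0 0 0 0 0"

```text
time_s: 9.68
eef_pos: [0.5249, -0.375, 0.0114]
tcp_rot: [-0.0, 0.197, 0.98, 0.0]
force: [2.1, -1.2, -1.5]
finger_gap: 0.0578
finger_force: 45.2
```

Run:
```python
from h import *
f=steady(2);C=cloud(f);t=f["tcp"];tl=(C-t[:3,3])@t[:3,:3]
rr=np.hypot(tl[...,0],tl[...,1]);m=(rr>.019)&(rr<.026)&(abs(tl[...,1])<.024)&(f["depth"]>0)
print("pad top z",np.percentile(C[m][:,2],[10,50,90]).round(4)); save(f,"w4.png",(150,310,230,400),4)
```

```text
tcp [ 0.5249 -0.375   0.0116] std [0.     0.     0.0002] yclose 1.175 tilt [-0.0002  0.0003]
pad top z [0.0162 0.1272 0.1417]
```

View pics/w4.png

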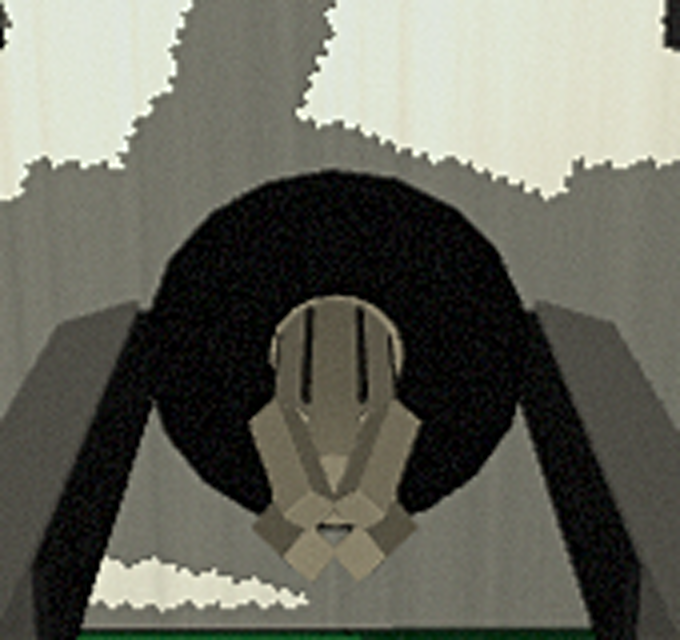

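Emit:
move_arm --pt "0.02 -0.01 -0.055 0 0 0" --pt "0 0 0 0 0 0"

```text
time_s: 10.02
eef_pos: [0.5254, -0.3749, 0.0092]
tcp_rot: [-0.001, 0.197, 0.98, 0.001]
force: [-0.4, 0.4, -0.4]
finger_gap: 0.0574
finger_force: 45.1
```

Emit:
move_arm --pt "0 0 0 0 0 0" --pt "0 0 0 0 0 0" --pt "0 0 0.3 0 0 0" --pt "0 0 1 0 0 0" --pt "0 0 1 0 0 0" --pt "0 0 0 0 0 0" --claw 0.9

```text
time_s: 10.78
eef_pos: [0.5288, -0.3779, 0.1329]
tcp_rot: [0.006, 0.197, 0.98, -0.003]
force: [-0.3, -0.4, -0.2]
finger_gap: 0.0845
finger_force: 0.0
```

Run:
```python
from h import *
f=steady(2);C=cloud(f);t=f["tcp"]
c=t[:2,3];rr=np.hypot(C[...,0]-c[0],C[...,1]-c[1]);m=(rr>.017)&(rr<.026)&(C[...,2]<.03)&(f["image"].max(2)<60)
print(m.sum(),"pad top z",np.percentile(C[m][:,2],[10,50,90]).round(4),C[m].mean(0)[:2]);
```

```text
tcp [ 0.5281 -0.3773  0.131 ] std [0.0007 0.0006 0.0019] yclose 1.175 tilt [ 0.008  -0.0068]
1112 pad top z [0.0146 0.0155 0.0164] [ 0.5257722  -0.37609648]
```

Run:
```python
from h import *
f=steady(2);C=cloud(f);t=f["tcp"]
c=t[:2,3];rr=np.hypot(C[...,0]-c[0],C[...,1]-c[1]);z=C[...,2];tl=(C-t[:3,3])@t[:3,:3]
m=(rr>.017)&(rr<.026)&(z<.03)&(f["image"].max(2)<60)
k=(rr>.034)&(rr<.045)&(z<.03)&(tl[...,0]>0)&(f["image"].max(2)>70)
print(np.median(z[m]),np.median(z[m&(tl[...,0]>0)]),"floor",k.sum(),np.median(z[k]))
```

```text
tcp [ 0.526  -0.3755  0.1252] std [0.0004 0.0003 0.001 ] yclose 1.175 tilt [ 0.0007 -0.0004]
0.014654485930354122 0.014649702719173763 floor 1465 0.009590369467929571
```

Emit:
move_arm --pt "0.02 0.5 0.1 0 0 0" --pt "0.02 0.96 0 0 0 0" --pt "0.02 0.96 0 0 0 0" --pt "0.02 0.96 0 0 0 0" --pt "0.02 0.96 0 0 0 0" --pt "0.02 0.96 0 0 0 0" --pt "0.02 0.96 0 0 0 0" --pt "0.02 0.96 0 0 0 0" --pt "0.02 0.96 0 0 0 0" --pt "0.02 0.96 0 0 0 0" --pt "0.02 0.96 0 0 0 0" --pt "0.02 0.96 0 0 0 0" --pt "0.02 0.96 0 0 0 0" --pt "0.02 0.96 0 0 0 0" --pt "0.02 0.96 0 0 0 0" --pt "0.02 0.46 0 0 0 0" --pt "0 0 0 0 0 0" --pt "0 0 0 0 0 0" --pt "0 0 0 0 0 0" --claw 1

```text
time_s: 13.35
eef_pos: [0.5423, 0.3429, 0.1298]
tcp_rot: [0.0, 0.198, 0.98, -0.0]
force: [0.2, -0.0, 0.1]
finger_gap: 0.0936
finger_force: 0.0
```

Run:
```python
from h import *
f=steady(4);save(f,"w5.png");C=cloud(f);t=f["tcp"];z=C[...,2];tl=(C-t[:3,3])@t[:3,:3]
for n in("choke","plate","copper_tape"):
  for r in models.trace(f,n)[:2]: print(n,round(r["conf"],2),r["at"],r["region"].sum())
n=models.trace(f,"choke")[0]["region"]&(z>.02)&(z<.032)
p=tl[n];(c,r)=cv2.minEnclosingCircle(p[:,:2].astype(np.float32));print("top",np.median(z[n]),c,r,p[:,:2].mean(0),((p.max(0)+p.min(0))/2)[:2])
```

```text
tcp [0.5423 0.3431 0.1299] std [0.     0.0002 0.    ] yclose 1.1731 tilt [ 0.0002 -0.0001]
choke 0.74 [202.5, 316.5] 2800
plate 0.9 [82.7, 249.8] 1943
plate 0.81 [20.3, 631.5] 525
copper_tape 0.6 [161.3, 262.4] 768
top 0.025495173201646126 (-0.003634659107774496, 0.0009006354957818985) 0.029544465243816376 [-0.00249905  0.00097906] [-0.00306633  0.00107212]
```

View pics/w5.png

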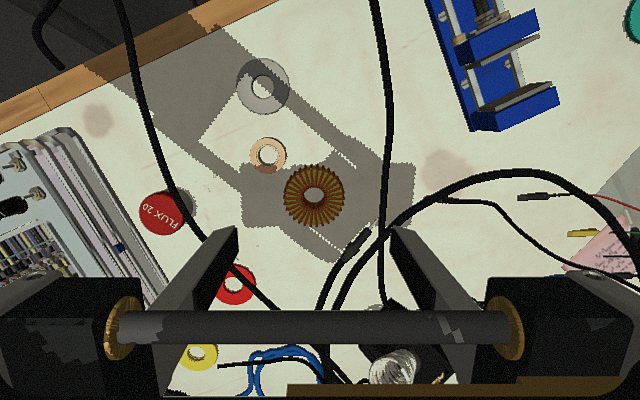

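Emit:
move_arm --pt "0.06 -0.025 -0.5 0 0 0" --pt "0 0 -0.7 0 0 0" --pt "0 0 -0.7 0 0 0" --pt "0 0 -0.6 0 0 0" --pt "0 0 0 0 0 0" --pt "0 0 0 0 0 0" --claw 0.86

```text
time_s: 14.5
eef_pos: [0.5451, 0.3434, 0.0049]
tcp_rot: [0.0, 0.197, 0.98, 0.0]
force: [-0.8, -0.1, -0.9]
finger_gap: 0.0809
finger_force: 0.0
```

Emit:
move_arm --pt "0 0 0 0 0 0" --pt "0 0 0 0 0 0" --pt "0 0 0 0 0 0" --pt "0 0 0 0 0 0" --claw 0 --squeeze 50

```text
time_s: 15.0
eef_pos: [0.545, 0.3431, 0.0051]
tcp_rot: [0.0, 0.197, 0.98, -0.0]
force: [-1.3, -2.3, 2.7]
finger_gap: 0.0596
finger_force: 50.0
```

Emit:
move_arm --pt "0 0 0.6 0 0 0" --pt "0 0 1 0 0 0" --pt "0 -0.3 0.9 0 0 0" --pt "-0.03 -0.94 0 0 0 0" --pt "-0.03 -0.94 0 0 0 0" --pt "-0.03 -0.94 0 0 0 0" --pt "-0.03 -0.94 0 0 0 0" --pt "-0.03 -0.94 0 0 0 0" --pt "-0.03 -0.94 0 0 0 0" --pt "-0.03 -0.94 0 0 0 0" --pt "-0.03 -0.94 0 0 0 0" --pt "-0.03 -0.94 0 0 0 0" --pt "-0.03 -0.94 0 0 0 0" --pt "-0.03 -0.94 0 0 0 0" --pt "-0.03 -0.94 0 0 0 0" --pt "-0.03 -0.94 0 0 0 0" --pt "-0.03 -0.94 0 0 0 0" --pt "0 -0.9 0 0 0 0" --pt "0 0 -0.4 0 0 0" --pt "0 0 0 0 0 0"

```text
time_s: 17.5
eef_pos: [0.5222, -0.3728, 0.1054]
tcp_rot: [-0.003, 0.197, 0.98, 0.002]
force: [-0.1, 1.0, -2.7]
finger_gap: 0.0596
finger_force: 50.0
```

Emit:
move_arm --pt "0 0 0 0 0 0" --pt "0 0 0 0 0 0"

```text
time_s: 17.75
eef_pos: [0.5246, -0.3738, 0.1105]
tcp_rot: [0.001, 0.196, 0.981, -0.0]
force: [-0.0, 0.1, -2.6]
finger_gap: 0.0593
finger_force: 50.0
```

Run:
```python
from h import *
f=steady(3);save(f,"w6.png",(150,310,230,400),4);C=cloud(f);t=f["tcp"];tl=(C-t[:3,3])@t[:3,:3]
m=(abs(tl[...,2]+.021)<.004)&(abs(tl[...,1])<.026)&(abs(tl[...,0])<.04)&(f["depth"]>0)
p=tl[m];print(len(p),p.min(0).round(4),p.max(0).round(4),np.median(p[:,2]),p.mean(0).round(4))
E=[]
for c in range(285,342,2):
    r=np.where(m[:,c])[0]
    if len(r):E+= [[c,r[0]-.5],[c,r[-1]+.5]]
q=((ray(f,np.array(E,float),t[2,3]+.020)-t[:3,3])@t[:3,:3])[:,:2]
for nm,k in(("all",q),("far",q[0::2]),("near",q[1::2])):
    s=np.linalg.lstsq(np.c_[2*k,np.ones(len(k))],(k**2).sum(1),rcond=None)[0];print(nm,s[:2].round(4),np.sqrt(s[2]+s[:2]@s[:2]).round(4))
```

```text
tcp [ 0.5246 -0.374   0.1106] std [0.     0.0001 0.    ] yclose 1.1764 tilt [ 0.0012 -0.0007]
6188 [-0.0301 -0.026  -0.0236] [ 0.0281  0.026  -0.017 ] -0.020447675442106447 [ 0.0004  0.0005 -0.0203]
all [-0.0008  0.001 ] 0.0284
far [0.0082 0.001 ] 0.0201
near [-0.0123  0.0009] 0.018
```

View pics/w6.png

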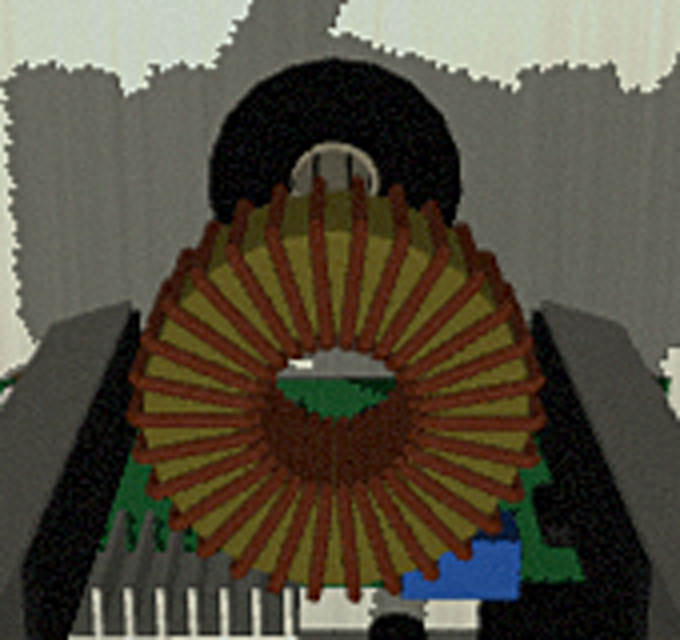

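Emit:
move_arm --pt "-0.014 -0.006 -0.3 0 0 0" --pt "0 0 -0.4 0 0 0" --pt "0 0 -0.2 0 0 0" --pt "0 0 -0.05 0 0 0" --pt "0 0 0 0 0 0" --pt "0 0 0 0 0 0"

```text
time_s: 18.65
eef_pos: [0.5234, -0.3753, 0.0627]
tcp_rot: [0.0, 0.197, 0.98, -0.0]
force: [0.5, -0.0, -3.4]
finger_gap: 0.0598
finger_force: 50.0
```

Emit:
move_arm --pt "0.01 0.02 -0.08 0 0 0" --pt "0 0 -0.08 0 0 0" --pt "0 0 -0.08 0 0 0" --pt "0 0 0 0 0 0"

```text
time_s: 19.15
eef_pos: [0.524, -0.3743, 0.0502]
tcp_rot: [0.0, 0.197, 0.98, -0.0]
force: [0.0, -0.6, -0.2]
finger_gap: 0.0592
finger_force: 50.0
```

Emit:
move_arm --pt "0 0 -0.15 0 0 0" --pt "0 0 -0.15 0 0 0" --pt "0 0 -0.15 0 0 0" --pt "0 0 -0.15 0 0 0" --pt "0 0 0 0 0 0" --pt "0 0 0 0 0 0"

```text
time_s: 19.9
eef_pos: [0.5234, -0.3737, 0.0194]
tcp_rot: [-0.001, 0.197, 0.98, 0.0]
force: [1.2, -1.5, -3.3]
finger_gap: 0.0592
finger_force: 50.0
```

Emit:
move_arm --pt "0.01 -0.01 -0.035 0 0 0" --pt "0 0 0 0 0 0"

```text
time_s: 20.15
eef_pos: [0.5239, -0.374, 0.0181]
tcp_rot: [-0.001, 0.197, 0.98, 0.0]
force: [-0.3, 0.4, -3.0]
finger_gap: 0.0593
finger_force: 50.0
```

Emit:
move_arm --pt "0 0 0 0 0 0" --pt "0 0 0 0 0 0" --pt "0 0 0.3 0 0 0" --pt "0 0 1 0 0 0" --pt "0 0 1 0 0 0" --pt "0 0 0 0 0 0" --pt "0 0 0 0 0 0" --claw 0.86

```text
time_s: 21.02
eef_pos: [0.5243, -0.3745, 0.1341]
tcp_rot: [0.0, 0.197, 0.98, -0.0]
force: [0.6, 0.5, -0.2]
finger_gap: 0.0808
finger_force: 0.0
```

Run:
```python
from h import *
f=steady(2);C=cloud(f);t=f["tcp"];c=[.5243,-.3744];rr=np.hypot(C[...,0]-c[0],C[...,1]-c[1]);z=C[...,2];tl=(C-t[:3,3])@t[:3,:3]
m=(rr>.017)&(rr<.026)&(z<.05)&(z>.025);k=(rr>.036)&(rr<.05)&(z<.03)&(tl[...,0]>0)
print(np.percentile(z[m],[5,25,50,75,95]).round(4),"floor",np.median(z[k]))
A=np.c_[C[m][:,:2]-c,np.ones(m.sum())];print("tilt",np.linalg.lstsq(A,z[m],rcond=None)[0].round(4))
```

```text
tcp [ 0.524  -0.3743  0.1333] std [0.0003 0.0002 0.0008] yclose 1.1751 tilt [-0.0003  0.0004]
[0.0371 0.0382 0.0391 0.0402 0.0411] floor 0.009407950142652999
tilt [0.0259 0.0036 0.0391]
```

Emit:
move_arm --pt "-0.05 0.5 0 0 0 0" --pt "-0.12 0.96 0 0 0 0" --pt "-0.12 0.96 0 0 0 0" --pt "-0.12 0.96 0 0 0 0" --pt "-0.12 0.96 0 0 0 0" --pt "-0.12 0.96 0 0 0 0" --pt "-0.12 0.96 0 0 0 0" --pt "-0.12 0.96 0 0 0 0" --pt "-0.12 0.96 0 0 0 0" --pt "-0.12 0.96 0 0 0 0" --pt "-0.12 0.96 0 0 0 0" --pt "-0.12 0.96 0 0 0 0" --pt "-0.12 0.96 0 0 0 0" --pt "-0.12 0.96 0 0 0 0" --pt "-0.12 0.96 0 0 0 0" --pt "-0.1 0.3 -0.3 0 0 0" --pt "0 0 0 0 0 0" --pt "0 0 0 0 0 0" --pt "0 0 0 0 0 0"

```text
time_s: 23.5
eef_pos: [0.4334, 0.3362, 0.1187]
tcp_rot: [0.0, 0.198, 0.98, 0.0]
force: [0.5, -0.0, -0.2]
finger_gap: 0.0806
finger_force: 0.0
```

Run:
```python
from h import *
f=steady(4);C=cloud(f);t=f["tcp"];z=C[...,2];tl=(C-t[:3,3])@t[:3,:3]
for r in models.trace(f,"plate")[:3]:
    m=r["region"];c,rad=ring(f,m,.006);p=tl[m]
    print(round(r["conf"],2),r["at"],f["image"][m].mean(0).round(),rad.round(4),"tool",(t[:3,:3].T@(np.r_[c,.006]-t[:3,3])).round(4),p.mean(0).round(4),np.median(z[m]))
b=models.trace(f,"copper_tape")[:1]
for r in b: print("tape",tl[r["region"]].mean(0).round(4))
```

```text
tcp [0.4334 0.3365 0.1189] std [0.     0.0002 0.0001] yclose 1.1733 tilt [0.0008 0.0003]
0.81 [367.3, 277.3] [199.  44.  40.] 0.0184 tool [-0.2105 -0.0445  0.113 ] [-0.2036 -0.0398  0.111 ] 0.0063383841491296555
0.69 [182.0, 315.6] [83. 82. 75.] 0.0241 tool [-0.0004  0.0022  0.1129] [0.0006 0.0022 0.1105] 0.006553339257940466
0.69 [82.2, 617.4] [207. 197.  69.] 0.0247 tool [0.1037 0.2632 0.1129] [0.1041 0.2621 0.1116] 0.00664824029855321
```

Emit:
move_arm --pt "0.01 0.03 -0.6 0 0 0" --pt "0 0 -0.8 0 0 0" --pt "0 0 -0.7 0 0 0" --pt "0 0 -0.13 0 0 0" --pt "0 0 0 0 0 0" --pt "0 0 0 0 0 0"

```text
time_s: 24.55
eef_pos: [0.4346, 0.3398, 0.009]
tcp_rot: [0.001, 0.197, 0.98, 0.001]
force: [0.4, 0.0, 0.5]
finger_gap: 0.0812
finger_force: 0.0
```

Emit:
move_arm --pt "0 0 -0.14 0 0 0" --pt "0 0 0 0 0 0" --pt "0 0 0 0 0 0" --pt "0 0 0 0 0 0" --pt "0 0 0 0 0 0" --pt "0 0 0 0 0 0" --claw 0 --squeeze 50

```text
time_s: 25.3
eef_pos: [0.4334, 0.3391, 0.0003]
tcp_rot: [0.0, 0.197, 0.98, 0.0]
force: [-0.7, -1.8, 4.2]
finger_gap: 0.0477
finger_force: 50.5
```

Emit:
move_arm --pt "0 0 0.6 0 0 0" --pt "0 0 1 0 0 0" --pt "0 -0.3 1 0 0 0" --pt "0.12 -0.94 0 0 0 0" --pt "0.12 -0.94 0 0 0 0" --pt "0.12 -0.94 0 0 0 0" --pt "0.12 -0.94 0 0 0 0" --pt "0.12 -0.94 0 0 0 0" --pt "0.12 -0.94 0 0 0 0" --pt "0.12 -0.94 0 0 0 0" --pt "0.12 -0.94 0 0 0 0" --pt "0.12 -0.94 0 0 0 0" --pt "0.12 -0.94 0 0 0 0" --pt "0.12 -0.94 0 0 0 0" --pt "0.12 -0.94 0 0 0 0" --pt "0.12 -0.94 0 0 0 0" --pt "0.12 -0.94 0 0 0 0" --pt "0.13 -0.8 0 0 0 0" --pt "0 0 -0.4 0 0 0" --pt "0 0 0 0 0 0"

```text
time_s: 27.8
eef_pos: [0.5222, -0.372, 0.1058]
tcp_rot: [-0.003, 0.197, 0.98, 0.002]
force: [-0.4, 0.8, -0.6]
finger_gap: 0.0481
finger_force: 50.0
```

Emit:
move_arm --pt "0 0 0 0 0 0" --pt "0 0 0 0 0 0"

```text
time_s: 28.05
eef_pos: [0.5242, -0.3731, 0.1108]
tcp_rot: [0.001, 0.196, 0.981, -0.0]
force: [0.2, -0.4, 0.9]
finger_gap: 0.0477
finger_force: 50.0
```

Run:
```python
from h import *
f=steady(3);save(f,"w7.png",(150,310,230,400),4);C=cloud(f);t=f["tcp"];tl=(C-t[:3,3])@t[:3,:3]
m=(abs(tl[...,2]+.005)<.005)&(abs(tl[...,1])<.022)&(abs(tl[...,0])<.03)&(f["depth"]>0)
p=tl[m];print(len(p),p.min(0).round(4),p.max(0).round(4),np.median(p[:,2]),p.mean(0).round(4))
E=[]
for c in range(291,337,2):
    r=np.where(m[:,c])[0]
    if len(r):E+= [[c,r[0]-.5],[c,r[-1]+.5]]
q=((ray(f,np.array(E,float),t[2,3]+.005)-t[:3,3])@t[:3,:3])[:,:2]
for nm,k in(("all",q),("far",q[0::2]),("near",q[1::2])):
    s=np.linalg.lstsq(np.c_[2*k,np.ones(len(k))],(k**2).sum(1),rcond=None)[0];print(nm,s[:2].round(4),np.sqrt(s[2]+s[:2]@s[:2]).round(4))
```

```text
tcp [ 0.5243 -0.3733  0.1108] std [0.     0.0001 0.0001] yclose 1.1762 tilt [ 0.0012 -0.0007]
3971 [-0.026  -0.022  -0.0089] [ 0.0231  0.022  -0.0001] -0.006217046156816787 [-0.0002  0.0004 -0.0061]
all [-0.0013  0.001 ] 0.025
far [-0.0004  0.0009] 0.0242
near [-0.0007  0.0011] 0.0256
```

View pics/w7.png

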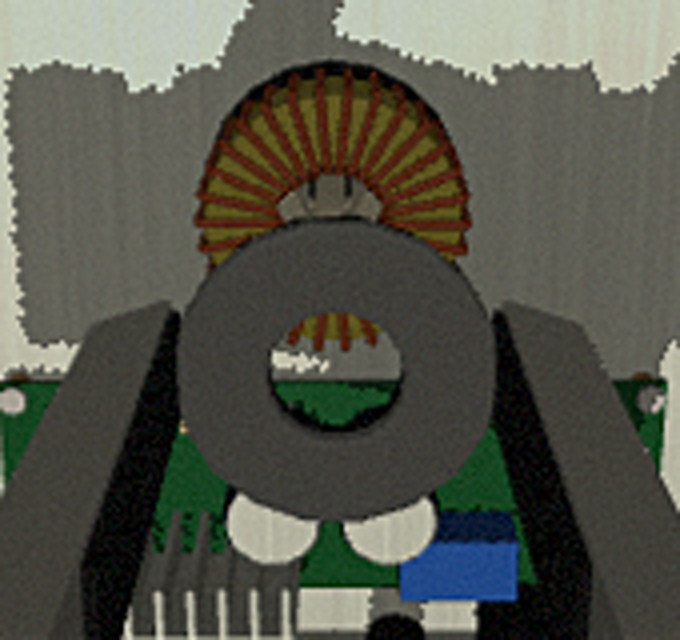

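Emit:
move_arm --pt "0 0.01 -0.3 0 0 0" --pt "0 0 -0.4 0 0 0" --pt "0 0 -0.3 0 0 0" --pt "0 0 -0.05 0 0 0" --pt "0 0 0 0 0 0" --pt "0 0 0 0 0 0"

```text
time_s: 28.95
eef_pos: [0.5239, -0.3736, 0.058]
tcp_rot: [0.0, 0.197, 0.98, -0.0]
force: [-1.5, -1.2, -0.2]
finger_gap: 0.0477
finger_force: 50.0
```

Emit:
move_arm --pt "0 0 -0.08 0 0 0" --pt "0 0 -0.08 0 0 0" --pt "0 0 -0.08 0 0 0" --pt "0 0 0 0 0 0" --pt "0 0 0 0 0 0"

```text
time_s: 29.58
eef_pos: [0.5241, -0.3741, 0.0458]
tcp_rot: [0.001, 0.197, 0.98, -0.001]
force: [0.3, -2.1, 2.8]
finger_gap: 0.0478
finger_force: 50.0
```

Emit:
move_arm --pt "0 0 -0.06 0 0 0" --pt "0 0 -0.06 0 0 0" --pt "0 0 0 0 0 0" --pt "0 0 0 0 0 0"

```text
time_s: 30.08
eef_pos: [0.5237, -0.3735, 0.0393]
tcp_rot: [-0.0, 0.197, 0.98, 0.0]
force: [-0.0, -0.9, 3.2]
finger_gap: 0.0478
finger_force: 51.3
```

Emit:
move_arm --pt "0 0 -0.02 0 0 0" --pt "0 0 0 0 0 0"

```text
time_s: 30.32
eef_pos: [0.5237, -0.3735, 0.0393]
tcp_rot: [0.0, 0.197, 0.98, 0.0]
force: [-1.4, -0.9, 6.6]
finger_gap: 0.0477
finger_force: 52.0
```

Emit:
move_arm --pt "0 0 0 0 0 0" --pt "0 0 0 0 0 0" --pt "0 0 0 0 0 0" --pt "0 0 0.3 0 0 0" --pt "0 0 0.7 0 0 0" --pt "0 0 0.9 0 0 0" --pt "0 0 0 0 0 0" --pt "0 0 0 0 0 0" --claw 0.86

```text
time_s: 31.32
eef_pos: [0.5234, -0.3733, 0.1328]
tcp_rot: [-0.0, 0.197, 0.98, 0.0]
force: [0.1, 1.3, -0.0]
finger_gap: 0.0809
finger_force: 0.0
```

Run:
```python
from h import *
f=steady(2);C=cloud(f);t=f["tcp"];c=[.5243,-.3744];rr=np.hypot(C[...,0]-c[0],C[...,1]-c[1]);z=C[...,2];tl=(C-t[:3,3])@t[:3,:3]
m=(rr>.015)&(rr<.022)&(z<.07)&(z>.025);k=(rr>.036)&(rr<.05)&(z<.03)&(tl[...,0]>0)
print(np.percentile(z[m],[5,25,50,75,95]).round(4),"floor",np.median(z[k]))
print("tilt",np.linalg.lstsq(np.c_[C[m][:,:2]-c,np.ones(m.sum())],z[m],rcond=None)[0].round(4));save(f,"w8.png",(130,310,210,420),3)
```

```text
tcp [ 0.5232 -0.3731  0.1322] std [0.0002 0.0002 0.0006] yclose 1.1749 tilt [-0.0015  0.0014]
[0.0453 0.0459 0.0463 0.0467 0.0474] floor 0.009236334004849495
tilt [ 0.0004 -0.0012  0.0463]
```

View pics/w8.png

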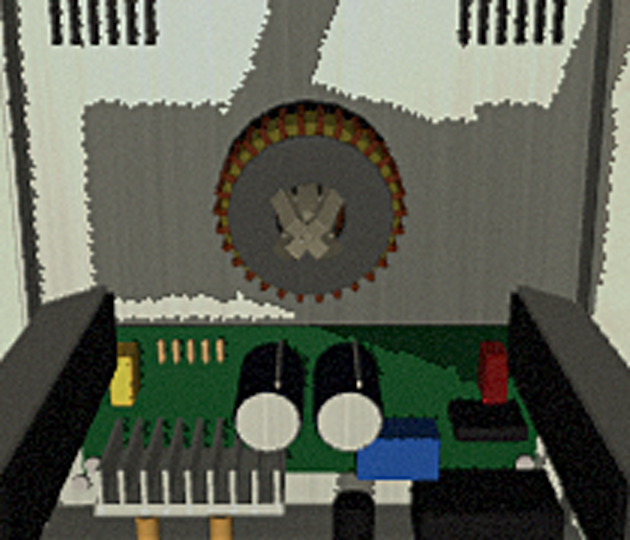

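The plate top is 37.1 mm above the floor and level (expected 37 mm), with the barbs above it. The view shows the stack centred on the pillar and the gripper clear of it, so I'm handing in.

```bash
python3 -c "
from plant import job;print(job.finish_job())"
```

```text
the job is handed in; nothing more can be done
None
```

The pad, choke and clamp plate are on the pillar in that order, all home, with the plate level under the barbs by the last wrist-camera check. I handed the job in at about 31.5 s; no verdict came back.

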